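# Set a post on the slide and index the carriage

## Task

Take the longer of the two steel posts out of the wooden rack and stand it fully down in the socket of the slide's carriage, and let go of it. Then take the carriage by its upright fin and slide it along the rods until its spring ball clicks into the notch of the index bar, and finish there still gripping the fin, with the ball fully in the notch. Leave the shorter post in the rack and the lens, the coupling and the reel where they stand.

Things in the scene. Friction and masses are not known exactly. Their poses are not given: they have to be found in the camera images.
- long_post_center (a point): centre (half-way up) of the longer plain steel post: a round rod 12 mm in diameter and 120 mm long with a thin dark ring near its top, 50 to 100 g, standing upright in one of the two holes of the rack; z along the rod. Its lower 30 mm are in the hole; the hole is 15 mm wide, so it stands with a little play
- short_post_center (a point): centre (half-way up) of the shorter post, of the same look and 12 mm in diameter, 80 mm long, standing in the other hole; it stays there
- rack: fixed plywood block 50 x 110 x 36 mm with two holes 60 mm apart along its own y (30 mm either side of its middle), 30 mm deep; origin at the centre of its underside
- slide_base: fixed aluminium base of the slide, 84 mm (own x) by 340 mm (own y), end blocks 38 mm high, two steel rods along y and a flat steel index bar between them; origin at the centre of its underside. The carriage starts near the -y end and travels 170 mm at most; the notch is met 60 to 125 mm of travel towards +y from its start, elsewhere every time
- carriage: grey carriage, deck 76 mm (own x) by 130 mm (own y), top 42 mm above the table; slides along its own y only, friction 1 to 2 N. Origin at table height under its middle; axes as the base's. On it: socket block 34 x 34 mm, top 78 mm above the table, at own y = -42 mm; black plunger knob in the middle, 15 mm wide, top 67 mm above the table; black upright fin at own y = +45 mm
- socket_mouth (a point): centre of the mouth of the carriage's socket, a round upright hole 16 mm wide and 32 mm deep with a chamfered mouth, 78 mm above the table; a seated post's foot rests 32 mm below this point; moves with the carriage
- fin_grip (a point): point to grip on the carriage's fin: on its middle plane, 68 mm above the table and 26 mm above the deck; the fin is 10 mm thick (own x of the carriage), 26 mm long (own y), its top 88 mm above the table; moves with the carriage, and its axes are the carriage's
- plunger (a joint): drop in m of the carriage's spring ball and the knob on it: about 0.0005 riding on the flat index bar, 0.005 fully in the notch, a 45 degree V, 14 mm wide, across the bar. From 7 mm before its middle the ball pulls the carriage onward, growing to about 6 N, and draws a released carriage to the middle; past the middle it resists as much. It can be ridden over, either way
- lens: bystander: small white microscope lens standing on the table, 25 mm wide, 47 mm high; origin at the centre of its underside
- coupling: bystander: small aluminium shaft coupling standing on the table, 26 mm wide, 30 mm high; origin at the centre of its underside
- reel: bystander: reel of solder standing on the table, 62 mm wide, 52 mm high; origin at the centre of its underside
Not all that is in view belongs to the job. There is more than one size of the rack; the job needs the middle-sized.

How it is judged:
By the outcome, as a careful person would: the job done as asked, in the order asked, and still so for the second after the job is handed in, while the arm keeps its last pose, push and grip.
It also fails if it takes over 64 s, if anything falls off the work surface, if the arm or the gripper's body presses on something with over 40 N, if the wrist force passes 120 N, or if a joint passes its speed limit or range.

## Robot

A 7-joint arm with a two-finger parallel gripper is mounted at the origin on a cart in front of the work surface, level with it; the furniture and walls round the work are solid. World frame = base frame: x ahead of the robot, y to its left, z up, the work surface at z = 0. Lengths are in m, angles in rad, forces in N, time in s.
With the tool pointing down it reaches from about 0.425 to 0.95 m from the base axis. Payload 4.7 kg.
Tool frame: the origin (TCP) lies between the finger pads; the fingertips stand 25 mm ahead of it and the grasp point (between the pads) lies 6 mm ahead of it; z points along the fingers, y is the line along which they close (so a half turn about z gives the same grasp; the last joint's range is limited). The gripper opens to 85 mm and grips with 20 to 120 N. Pads are 22 mm wide; open, the fingers measure 114 mm over their backs; the gripper's body (76 mm by 85 mm) begins 54 mm behind the grasp point. The pads swing forward as they close: fully open they stand 13 mm farther back than shut.
Start: joints at [1.103, 0.469, -0.049, 1.532, 0.024, 1.141, -0.082], TCP at [0.287, -0.611, 0.256] pointing down, gripper open.
Joint ranges: [-2.59, 2.59], [-0.33, 1.99], [-1.39, 1.29], [0.1, 2.45], [-1.04, 4.18], [0.21, 1.99], [-2.66, 2.66]. Speed limits (rad/s): [2.57, 2.57, 3.14, 3.14, 3.14, 3.14, 3.14].

## Interface

Orientations are given as a 3x3 rotation matrix whose columns are the frame's x, y, z axes.
In Python, from rig import * gives the robot as it stands. Calls block until the motion is done:
- movep(position, orientation): joint-space move of the TCP to a pose.
- move_l(position, attitude=None, feed=0.15, until_force=None): straight line of the TCP; attitude=None keeps the orientation; feed is the mean speed in m/s. With until_force (N) it stops when the force on the tool has changed by that much, and returns True; else False.
- move_joints(angles): joint-space move.
- command_gripper(opening, newtons=None): finger opening in m; newtons is the grip in N (None keeps the last); returns when the fingers have stopped.
- sleep(seconds).
- inverse_kinematics(position, orientation): joint angles nearest the present ones, or None.
- sense(): the state.
- camera(name): name is "scene" or "top" or "wrist"; returns (picture, depth): 480x640x3 uint8, red, green, blue; 480x640 float32, m along the optical axis (not along the pixel's ray), 0 where there is no reading.
- camera_params(name): a dict with "K" (3x3 intrinsics, pixels), "position" and "rotation" of the camera in the world; the wrist camera has in their place "tool_from_camera" (4x4, takes a point from camera to tool coordinates, whose origin is the TCP and whose axes are the flange's). Camera axes: x right, y down, z forward; pixel columns grow to the right and rows downward; lengths in m; the calibration is good to about 2 mm. A picture is of the moment at which its call begins: read the wrist's pose just before it. camera_params takes no time and is no camera call.
A pose or a line that the arm cannot do raises Unreachable and nothing moves.
- finish_job(): hands the job in; it is judged then, once.
The state is a dict: "time_s": time; "joint_pos": joint angles; "qd": joint speeds; "joint_efforts": joint torques, N m; "position": TCP position; "tcp_rot": TCP orientation; "wrist_force": force on the tool from outside, world axes, zero at the start; "ft_torque": the same for the moment, N m; "finger_gap": finger opening in m; "gripper_force": force on a finger pad.
Only numpy, scipy, OpenCV 4.12 (cv2) and the standard library are available. Lean on these libraries where they do the work, as an engineer would, in place of code of your own. Each camera call takes 0.05 s, during which the arm holds its last target. There are 200 camera calls.

## Working session

There is one attempt and no reset: what is moved stays moved. The work goes in short steps, each a Python script; the robot and the scene stay as the last script left them, time stands still between calls to the robot, and variables do not carry over. Pictures are saved under pics/ and viewed, at most 10 in all, crops included, and the job is handed in when it is done.

```bash
ls; mkdir -p pics
python3 - <<'E'
from rig import *
import cv2, numpy as np
for n in ("scene","top"):
    im,d=camera(n); cv2.imwrite(f"pics/{n}0.png",im[:,:,::-1]); np.savez(f"{n}0.npz",im=im,d=d)
    p=camera_params(n); print(n,p)
print(sense()["time_s"])
E
```

```text
pics
scene {'K': array([[571.14484301,   0.        , 320.14424014],
       [  0.        , 571.14484301, 239.96620318],
       [  0.        ,   0.        ,   1.        ]]), 'position': array([0.13129097, 0.66531675, 0.59717811]), 'rotation': array([[-0.89483556, -0.21656857,  0.39034264],
       [-0.44637409,  0.42545939, -0.78723216],
       [ 0.00441481, -0.87868217, -0.47738679]])}
top {'K': array([[510.60550362,   0.        , 318.10741183],
       [  0.        , 510.60550362, 240.49863671],
       [  0.        ,   0.        ,   1.        ]]), 'position': array([ 0.42736258, -0.17722613,  1.01574898]), 'rotation': array([[-0.00817029, -0.99211366,  0.12507487],
       [-0.99989245,  0.0065821 , -0.01310592],
       [ 0.0121793 , -0.1251685 , -0.99206074]])}
0.1
```

View pics/scene0.png

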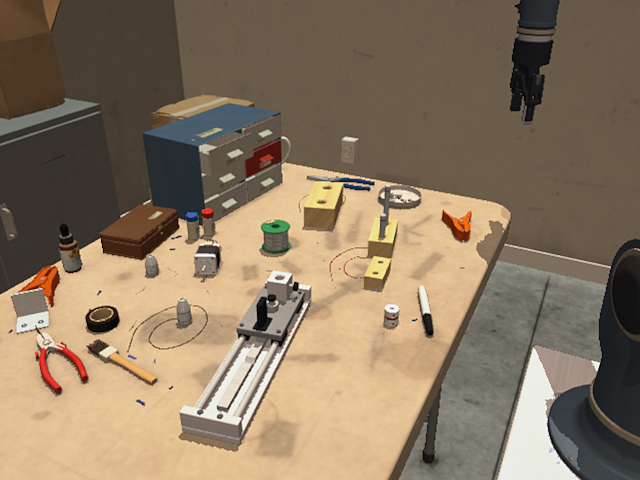

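View pics/top0.png

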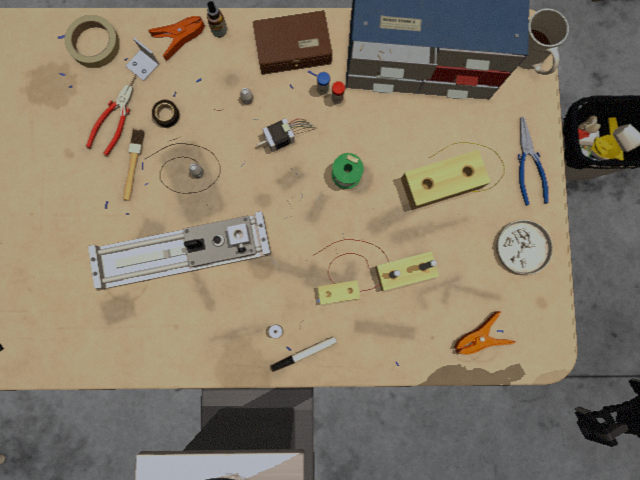

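The scene view shows three yellow racks: large (323,204), middle with posts (383,235) and small (377,272). The slide runs from (212,420) to (290,290), with the carriage at its far end. In the top view the racks are at (446,180), (408,271) and (338,292). The middle one holds posts at about (395,274) and (430,266). The carriage has its socket at (238,235), knob at (218,240) and fin at (195,244). Next I'll measure from depth and take a crop.

```bash
cat > h.py <<'E'
from rig import *
import numpy as np, cv2
def cloud(p,d,pose=None):
    K=p["K"]; v,u=np.mgrid[:480,:640]
    P=np.stack([(u-K[0,2])/K[0,0]*d,(v-K[1,2])/K[1,1]*d,d],-1)
    R,t=(p["rotation"],p["position"]) if pose is None else pose
    W=P@R.T+t; W[d<=0]=np.nan
    return W
def Rz(a):  # tool down, tool y (closing line) at angle a from world x
    y=np.array([np.cos(a),np.sin(a),0]); z=np.array([0,0,-1.]); return np.stack([np.cross(y,z),y,z],1)
E
python3 - <<'E'
from h import *
np.set_printoptions(precision=4,suppress=True)
W={}
for n in ("scene","top"):
    f=np.load(n+"0.npz"); W[n]=cloud(camera_params(n),f["d"])
    if n=="scene": a=f["im"][170:300,290:430]
    else: b=f["im"][220:320,300:460]
def at(n,u,v): return W[n][v,u]
for u,v in((408,271),(446,190),(338,292),(395,274),(430,266),(238,235),(218,240),(195,244),(347,170),(275,331),(196,171)): print((u,v),at("top",u,v))
for n in W:
    w=W[n].reshape(-1,3)
    c0=at("top",410,272)
    near=np.linalg.norm(w[:,:2]-c0[:2],axis=1)<.085
    m=near&(w[:,2]>.026)&(w[:,2]<.042); r=cv2.minAreaRect(w[m][:,:2].astype(np.float32)); print(n,"rack",m.sum(),np.array(r[0]),np.array(r[1]),r[2],np.median(w[m][:,2]))
    for zc in (.045,.06,.08,.1,.12):
        m=near&(w[:,2]>zc)&(w[:,2]<zc+.02)
        q=w[m]
        if len(q)<3: continue
        ax=q[:,1]; km=cv2.kmeans(q[:,:2].astype(np.float32),2,None,(3,20,1e-4),3,0)
        print(n,zc,len(q),km[2].tolist(),[int((km[1]==i).sum()) for i in(0,1)],q[:,2].max())
    c=at("top",218,240)
    near=np.linalg.norm(w[:,:2]-c[:2],axis=1)<.10
    for lo,hi in((.036,.048),(.072,.081),(.083,.092),(.061,.070)):
        m=near&(w[:,2]>lo)&(w[:,2]<hi); q=w[m]
        if len(q)<5: continue
        r=cv2.minAreaRect(q[:,:2].astype(np.float32)); print(n,"carr",lo,len(q),np.array(r[0]),np.array(r[1]),r[2],np.median(q,0))
A=cv2.resize(a,None,fx=3,fy=3,interpolation=2); B=cv2.resize(b,None,fx=2.5,fy=2.5,interpolation=2)
C=np.zeros((400,820,3),np.uint8); C[:390,:420]=A; C[:250,420:820]=B
cv2.imwrite("pics/crop1.png",cv2.resize(C,(800,390))[:,:,::-1])
E
```

```text
(408, 271) [ 0.4906 -0.3627  0.0358]
(446, 190) [ 0.6453 -0.4376  0.0531]
(338, 292) [ 0.4516 -0.2278  0.0281]
(395, 274) [ 0.4823 -0.3298  0.0824]
(430, 266) [ 0.4945 -0.3883  0.1093]
(238, 235) [ 0.5611 -0.037   0.0469]
(218, 240) [ 0.5493 -0.0024  0.0657]
(195, 244) [0.5399 0.0362 0.0837]
(347, 170) [ 0.7006 -0.251  -0.0018]
(275, 331) [ 0.3773 -0.1047 -0.    ]
(196, 171) [0.6892 0.0477 0.0386]
scene rack 584 [ 0.4901 -0.3615] [0.0503 0.1178] 14.14690113067627 0.037276750882606347
scene 0.045 76 [[0.4816509485244751, -0.3302411139011383], [0.494279146194458, -0.38949155807495117]] [49, 27] 0.06495773361471469
scene 0.06 96 [[0.4960727095603943, -0.38899970054626465], [0.4822703003883362, -0.3296683132648468]] [46, 50] 0.07955461171942857
scene 0.08 74 [[0.49668917059898376, -0.38819360733032227], [0.4818873405456543, -0.33072537183761597]] [46, 28] 0.0993476565605621
scene 0.1 50 [[0.4988907277584076, -0.38683193922042847], [0.49345776438713074, -0.38953712582588196]] [24, 26] 0.11936411891067461
scene 0.12 28 [[0.4968585968017578, -0.3875865936279297], [0.4984581768512726, -0.394
[... 851 characters left out ...]
84461212, -0.38709312677383423]] [33, 17] 0.09946478559432448
top 0.1 19 [[0.49543219804763794, -0.38779664039611816], [0.5016480088233948, -0.3869995176792145]] [10, 9] 0.11953122397963556
top 0.12 38 [[0.5005378723144531, -0.3937785029411316], [0.49772703647613525, -0.3892776370048523]] [15, 23] 0.1274979597158714
top carr 0.036 2254 [ 0.5534 -0.0125] [0.0839 0.1559] 11.319995880126953 [0.5505 0.0005 0.0414]
top carr 0.072 303 [ 0.5452 -0.0065] [0.0499 0.1075] 11.031610488891602 [ 0.5571 -0.0397  0.0772]
top carr 0.083 75 [0.5423 0.0439] [0.0098 0.0247] 11.484514236450195 [0.5416 0.0436 0.0865]
top carr 0.061 125 [ 0.5379 -0.0089] [0.046  0.1143] 20.43016815185547 [ 0.5459 -0.0288  0.0657]
```

View pics/crop1.png

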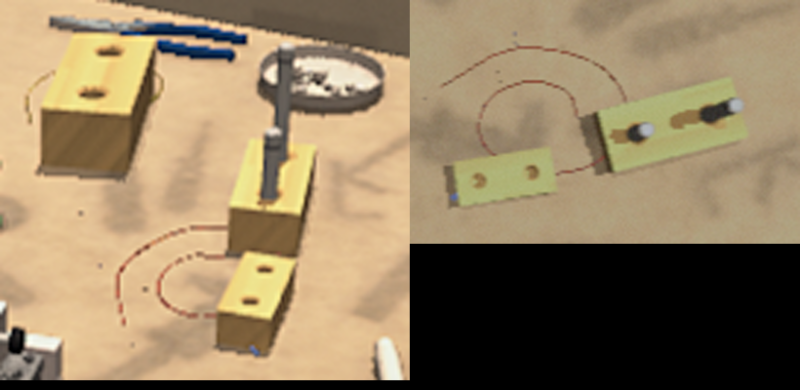

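The crop confirms the middle-sized rack: 50x110x36 mm by measurement, against tops of about 53 mm and 28 mm for the other two, which are both empty. The long post is the right-hand one in the top view (430,266), with its top at z≈0.127. The short one is at (395,274), with its top at about 0.087.

Run:
```python
from h import *
np.set_printoptions(precision=4,suppress=True)
print(camera_params("wrist")["tool_from_camera"]); s=sense(); print(s["tcp_rot"],s["finger_gap"])
for n in ("scene","top"):
    w=cloud(camera_params(n),np.load(n+"0.npz")["d"]).reshape(-1,3)
    for nm,c,lo,hi,rad in (("sock",(.557,-.04),.073,.082,.028),("fin",(.5415,.044),.083,.092,.02),("knob",(.549,-.0),.062,.07,.012),("posttop",(.499,-.390),.1235,.131,.02),("shorttop",(.483,-.33),.083,.09,.02)):
        m=(np.linalg.norm(w[:,:2]-c,axis=1)<rad)&(w[:,2]>lo)&(w[:,2]<hi); q=w[m]
        if len(q)<4: print(n,nm,len(q),q.mean(0)); continue
        r=cv2.minAreaRect(q[:,:2].astype(np.float32)); print(n,nm,len(q),np.array(r[0]),np.array(r[1]),r[2],np.median(q[:,2]))
for k in (0,np.pi):
    for p,a in (((.4985,-.390,.095+.006),14),((.557,-.041,.30),11),((.557,-.041,.147),11),((.5415,.044,.074),11),((.52,.165,.074),11)):
        print(k,p,inverse_kinematics(list(p),Rz(np.radians(a)+k)))
```

```text
[[-0.     -0.9557 -0.2943  0.0735]
 [ 1.     -0.0002  0.0007 -0.0001]
 [-0.0007 -0.2943  0.9557 -0.1171]
 [ 0.      0.      0.      1.    ]]
[[ 0.9052  0.4249 -0.0008]
 [ 0.4249 -0.9052  0.0016]
 [-0.     -0.0018 -1.    ]] 0.08537762510378955
scene sock 284 [ 0.5526 -0.0419] [0.0459 0.0373] 12.664273262023926 0.07884905403606884
scene fin 80 [0.5407 0.0442] [0.0101 0.027 ] 8.633666038513184 0.08839866723019796
scene knob 53 [0.5491 0.0012] [0.0143 0.0121] 56.2450065612793 0.06716700733390568
scene posttop 20 [ 0.4972 -0.3906] [0.0106 0.0145] 33.73033142089844 0.12621211168843144
scene shorttop 20 [ 0.4819 -0.3324] [0.0127 0.0093] 88.66966247558594 0.08688010673685204
top sock 288 [ 0.5547 -0.042 ] [0.0449 0.0343] 11.031610488891602 0.07728511325513238
top fin 75 [0.5423 0.0439] [0.0098 0.0247] 11.484514236450195 0.08652276482746812
top knob 49 [ 0.5513 -0.0003] [0.0129 0.0133] 42.518348693847656 0.06559563645817468
top posttop 31 [ 0.4987 -0.3909] [0.0089 0.0107] 86.5695571899414 0.12552930007652485
top shorttop 25 [ 0.4845 -0.3336] [0.0099 0.0095] 43.88547134399414 0.085106312232923
[... 204 characters left out ...]
4731 -0.6011  1.8962  0.3423  0.8755 -0.12  ]
0 (0.5415, 0.044, 0.074) [ 0.2874  0.561  -0.5812  1.9792  0.4527  0.7312 -0.3755]
0 (0.52, 0.165, 0.074) [ 0.1263  0.5896 -0.6724  1.9703  0.5261  0.7611 -0.6642]
3.141592653589793 (0.4985, -0.39, 0.101) [ 0.4172  0.5725  0.2503  1.7875 -0.1873  0.8048 -2.1378]
3.141592653589793 (0.557, -0.041, 0.3) [-0.8414  0.3931  1.1216  1.8009 -0.381   1.189  -2.553 ]
3.141592653589793 (0.557, -0.041, 0.147) [-0.7775  0.6539  1.1129  1.9642 -0.7138  0.9853 -2.2655]
3.141592653589793 (0.5415, 0.044, 0.074) [-0.9205  0.7903  1.1062  2.046  -0.9237  0.921  -2.2431]
3.141592653589793 (0.52, 0.165, 0.074) [ 0.4344  0.8488 -1.1837  1.9552  0.941   1.0351  2.1389]
```

Run:
```python
from h import *
np.set_printoptions(precision=4,suppress=True)
R=Rz(np.radians(14)); p=np.array([.498,-.3905,.104])
movep(p+[0,0,.12],R); print(sense()["time_s"])
move_l(p,feed=.12); s=sense(); print(s["position"],s["wrist_force"])
command_gripper(0.0,40); s=sense(); print("gap",s["finger_gap"],s["gripper_force"],s["wrist_force"])
move_l(p+[0,0,.125],feed=.12); s=sense(); print("gap",s["finger_gap"],s["wrist_force"])
R=Rz(np.radians(11.3))
movep([.5583,-.0412,.104+.111],R); sleep(.3); s=sense(); print(s["position"],s["wrist_force"],s["time_s"])
for n in ("scene","top","wrist"):
    im,d=camera(n); np.savez(f"{n}1.npz",im=im,d=d); cv2.imwrite(f"pics/{n}1.png",im[:,:,::-1])
for n in ("scene","top"):
    w=cloud(camera_params(n),np.load(n+"1.npz")["d"]).reshape(-1,3)
    near=np.linalg.norm(w[:,:2]-[.5583,-.0412],axis=1)<.016
    for lo in (.1,.12,.135,.15,.165): 
        q=w[near&(w[:,2]>lo)&(w[:,2]<lo+.015)]; print(n,lo,len(q),np.median(q,0) if len(q) else 0)
ims=[np.load(f"{n}1.npz")["im"] for n in ("scene","wrist")]
a=cv2.resize(ims[0][150:400,170:370],(400,500),interpolation=2); b=cv2.resize(ims[1],(400,300))
C=np.zeros((500,800,3),np.uint8); C[:,:400]=a; C[:300,400:]=b; cv2.imwrite("pics/hover.png",C[:,:,::-1])
```

```text
1.275
[ 0.4986 -0.3908  0.1049] [-0.067  -0.1139  0.506 ]
gap 0.0107030830751673 38.894825242459774 [0.5375 0.0947 0.0103]
gap 0.01077388768288424 [-0.7324  0.4305  0.0383]
[ 0.5583 -0.042   0.2149] [-0.0549  0.1672 -0.3106] 5.9167
scene 0.1 0 0
scene 0.12 61 [ 0.554  -0.0399  0.1272]
scene 0.135 53 [ 0.5543 -0.0399  0.1421]
scene 0.15 57 [ 0.5538 -0.0401  0.1577]
scene 0.165 58 [ 0.5536 -0.0397  0.1724]
top 0.1 0 0
top 0.12 12 [ 0.5546 -0.0484  0.1262]
top 0.135 8 [ 0.5546 -0.0484  0.1415]
top 0.15 1 [ 0.5603 -0.0488  0.1529]
top 0.165 0 0
```

View pics/hover.png

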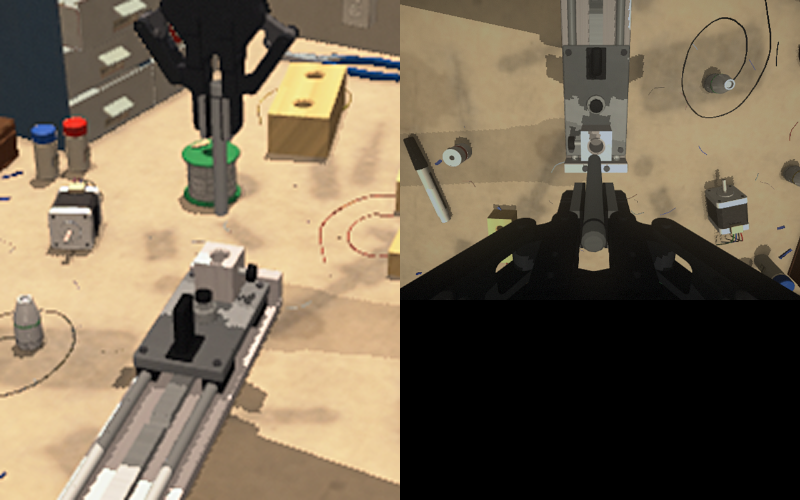

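The post is held and looks vertical in the scene crop, with its foot at crop (221,212) above the socket block at (220,265). In the wrist view the foot is at crop (595,160) and the hole at (596,143). Next I'll measure the foot-to-hole offset in each camera.

Run:
```python
from h import *
from scipy.optimize import least_squares
np.set_printoptions(precision=4,suppress=True)
s=sense(); T=camera_params("wrist")["tool_from_camera"]
Rw=s["tcp_rot"]; pose=(Rw@T[:3,:3],Rw@T[:3,3]+s["position"])
cams={"scene":None,"wrist":pose}
a=np.radians(11.3); ex=np.array([np.cos(a),np.sin(a)]); ey=np.array([-np.sin(a),np.cos(a)])
for n,po in cams.items():
    p=camera_params(n); w=cloud(p,np.load(n+"1.npz")["d"],po).reshape(-1,3)
    cam=po[1] if po else p["position"]
    near=np.linalg.norm(w[:,:2]-[.5575,-.043],axis=1)<.016
    for lo,hi in ((.115,.14),(.14,.17),(.105,.19)):
        q=w[near&(w[:,2]>lo)&(w[:,2]<hi)]
        if len(q)<10: print(n,lo,len(q)); continue
        c0=np.r_[np.median(q[:,:2],0)+ .005*(lambda v:v/np.linalg.norm(v))(np.median(q[:,:2],0)-cam[:2])]
        f=least_squares(lambda c:np.linalg.norm(q[:,:2]-c,axis=1)-.006,c0,loss="soft_l1",f_scale=.001)
        print(n,"post",lo,len(q),f.x,"zmin",q[:,2].min())
    for nm,c,lo,hi,rad,off in (("fin",(.5415,.044),.082,.093,.022,-.087),("knob",(.550,0),.061,.0705,.012,-.042)):
        q=w[(np.linalg.norm(w[:,:2]-c,axis=1)<rad)&(w[:,2]>lo)&(w[:,2]<hi)]
        r=cv2.minAreaRect(q[:,:2].astype(np.float32)); print(n,nm,len(q),np.array(r[1]),r[2],np.median(q[:,2]),"->sock",np.array(r[0])+off*ey)
    d=w[:,:2]-[.558,-.041]; U=d@ex; V=d@ey
    m=(abs(U)<.023)&(abs(V)<.023)&(w[:,2]>.072)&(w[:,2]<.083)
    mU=m&(abs(V)<.013); mV=m&(abs(U)<.013)
    print(n,"block",m.sum(),"U",U[mU].min(),U[mU].max(),"V",V[mV].min(),V[mV].max(),np.percentile(U[m],[2,98]),np.percentile(V[m],[2,98]))
im=np.load("wrist1.npz")["im"][160:310,220:420]; cv2.imwrite("pics/w1c.png",cv2.resize(im,None,fx=4,fy=4,interpolation=2)[:,:,::-1])
```

```text
scene post 0.115 80 [ 0.5565 -0.0444] zmin 0.11931424977528182
scene post 0.14 112 [ 0.5566 -0.0446] zmin 0.1402183034677803
scene post 0.105 273 [ 0.5565 -0.0444] zmin 0.11931424977528182
scene fin 86 [0.0097 0.0248] 10.0064058303833 0.08825559550406553 ->sock [ 0.5576 -0.0401]
scene knob 53 [0.0138 0.0139] 5.630005359649658 0.06689550493345431 ->sock [ 0.5578 -0.04  ]
scene block 295 U -0.01701894070331886 0.01773471223157028 V -0.017733544509545483 0.019652748212753868 [-0.0167  0.0169] [-0.0167  0.0178]
wrist post 0.115 264 [ 0.5573 -0.0428] zmin 0.11724942938435493
wrist post 0.14 520 [ 0.5572 -0.0429] zmin 0.1400212592072491
wrist post 0.105 1289 [ 0.5571 -0.0428] zmin 0.11724942938435493
wrist fin 741 [0.0098 0.0256] 11.137967109680176 0.08693745780477827 ->sock [ 0.5592 -0.0404]
wrist knob 368 [0.0144 0.0142] 57.49811935424805 0.06567217015598345 ->sock [ 0.559  -0.0405]
wrist block 1892 U -0.015804193860366165 0.018159880639532947 V -0.016458451094878618 0.0175810433836717 [-0.0154  0.0175] [-0.0155  0.0174]
```

View pics/w1c.png

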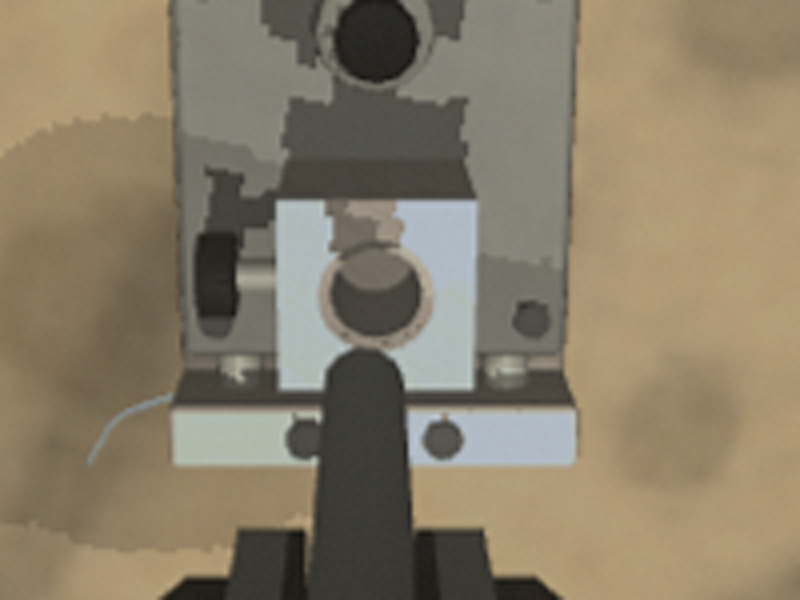

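In the wrist crop the hole is centred at (376,293) and the post foot at about (365,375), still above it. Both cameras say the foot must move about +1.6 mm in x and +3.2 mm in y. I'll apply that and lower under force guard.

Run:
```python
from h import *
np.set_printoptions(precision=4,suppress=True)
c=np.array([.5599,-.0380])
move_l([*c,.195],feed=.1)
print(move_l([*c,.168],feed=.05,until_force=6)); s=sense(); print(s["position"],s["wrist_force"])
if s["position"][2]<.171:
    print(move_l([*c,.1435],feed=.03,until_force=8)); s=sense(); print(s["position"],s["wrist_force"],s["ft_torque"],s["finger_gap"])
print(s["time_s"])
im,d=camera("wrist"); np.savez("wrist2.npz",im=im,d=d)
im2,d=camera("scene"); np.savez("scene2.npz",im=im2,d=d)
C=np.zeros((500,800,3),np.uint8); C[:,:400]=cv2.resize(im2[150:400,170:370],(400,500),interpolation=2); C[:450,400:]=cv2.resize(im[120:345,220:420],(400,450)); cv2.imwrite("pics/ins.png",C[:,:,::-1])
```

```text
False
[ 0.56  -0.038  0.168] [ 0.1873  0.359  -0.7052]
True
[ 0.5597 -0.038   0.1441] [-1.3853 -0.0549  4.5713] [0.0012 0.1089 0.0719] 0.010451311603385178
7.8833
```

The post bottomed at TCP z 0.1441, against about 0.145 predicted for fully seated. I'll release, retract and check.

Run:
```python
from h import *
np.set_printoptions(precision=4,suppress=True)
command_gripper(.06); p=sense()["position"]
move_l([p[0],p[1],.24],feed=.15)
a=np.radians(11.3); ey=np.array([-np.sin(a),np.cos(a)])
movep([.5415,.0440,.24],Rz(a)); sleep(.2)
s=sense(); T=camera_params("wrist")["tool_from_camera"]; print(s["position"],s["time_s"],s["finger_gap"])
for n in ("wrist","scene","top"):
    im,d=camera(n); np.savez(f"{n}3.npz",im=im,d=d)
    pose=(s["tcp_rot"]@T[:3,:3],s["tcp_rot"]@T[:3,3]+s["position"]) if n=="wrist" else None
    w=cloud(camera_params(n),d,pose).reshape(-1,3)
    q=w[np.linalg.norm(w[:,:2]-[.559,-.0405],axis=1)<.02]; q=q[q[:,2]<.19]
    if len(q): t=q[q[:,2]>q[:,2].max()-.005]; print(n,"post top z",np.percentile(q[:,2],[99,100]),t.mean(0)[:2],len(t))
    q=w[(np.linalg.norm(w[:,:2]-[.5415,.044],axis=1)<.024)&(w[:,2]>.082)&(w[:,2]<.093)]
    if len(q)>5: r=cv2.minAreaRect(q[:,:2].astype(np.float32)); print(n,"fin",np.array(r[0]),np.array(r[1]),r[2],np.median(q[:,2]))
A,B=[np.load(f"{n}3.npz")["im"] for n in("scene","wrist")]
C=np.zeros((500,800,3),np.uint8); C[:,:400]=cv2.resize(A[150:400,170:370],(400,500),interpolation=2); C[:300,400:]=cv2.resize(B,(400,300)); cv2.imwrite("pics/rel.png",C[:,:,::-1])
```

```text
[0.5416 0.0425 0.2393] 9.9333 0.06016226884305879
wrist post top z [0.1659 0.1671] [ 0.5583 -0.0377] 296
wrist fin [0.5421 0.0449] [0.0096 0.0261] 11.322840690612793 0.08698184050418767
scene post top z [0.1676 0.1696] [ 0.5565 -0.0378] 28
scene fin [0.5404 0.0456] [0.0097 0.0259] 11.819055557250977 0.08795848793069794
top post top z [0.1669 0.1687] [ 0.5585 -0.0398] 31
top fin [0.5426 0.0438] [0.0102 0.0251] 10.766844749450684 0.08681962301145385
```

View pics/rel.png

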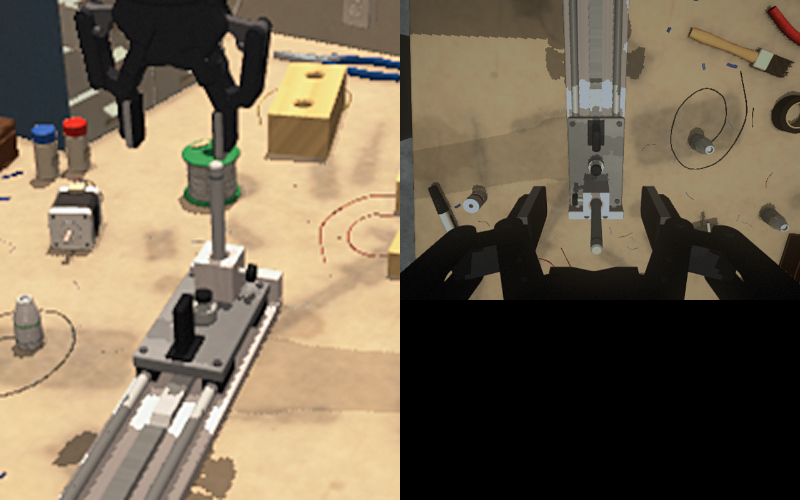

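The post stands free in the socket with its top at z≈0.166–0.167, so it is fully seated. The fin is clear at crop (183,325). Next I'll look for the notch in the bar's depth profile and grip the fin.

Run:
```python
from h import *
np.set_printoptions(precision=4,suppress=True,linewidth=150)
a=np.radians(11.3); ex=np.array([np.cos(a),np.sin(a)]); ey=np.array([-np.sin(a),np.cos(a)])
s=sense(); T=camera_params("wrist")["tool_from_camera"]; pose=(s["tcp_rot"]@T[:3,:3],s["tcp_rot"]@T[:3,3]+s["position"])
for n,fin in (("wrist",(.5421,.0449)),("top",(.5426,.0438))):
    w=cloud(camera_params(n),np.load(n+"3.npz")["d"],pose if n=="wrist" else None).reshape(-1,3)
    d=w[:,:2]-(np.array(fin)-.045*ey); U=d@ex; V=d@ey
    print(n)
    for v in np.arange(.06,.2,.003 if n=="wrist" else .004):
        m=(abs(U)<.004)&(abs(V-v)<.0015); 
        if m.any(): print(f"{v:.3f}:{np.median(w[m,2])*1e3:.1f}",end=" ")
    print()
g=np.array([.5418,.0449])
move_l([*g,.11],Rz(a),feed=.15); r=move_l([*g,.074],feed=.08,until_force=8)
s=sense(); print(r,s["position"],s["wrist_force"])
command_gripper(0,60); s=sense(); print(s["position"],s["finger_gap"],s["gripper_force"],s["wrist_force"],s["time_s"])
im,d=camera("wrist"); im2,d2=camera("scene"); np.savez("scene4.npz",im=im2,d=d2)
C=np.zeros((500,800,3),np.uint8); C[:,:400]=cv2.resize(im2[150:400,170:370],(400,500),interpolation=2); C[:300,400:]=cv2.resize(im,(400,300)); cv2.imwrite("pics/grip.png",C[:,:,::-1])
```

```text
wrist
0.060:45.1 0.063:41.8 0.066:30.5 0.069:19.8 0.072:19.9 0.075:19.9 0.078:20.1 0.081:19.9 0.084:20.0 0.087:19.8 0.090:19.9 0.093:19.8 0.096:19.8 0.099:19.7 0.102:19.0 0.105:15.4 0.108:13.2 0.111:16.1 0.114:19.0 0.117:20.0 0.120:20.0 0.123:19.8 0.126:19.8 0.129:19.6 0.132:19.8 0.135:20.0 0.138:19.9 0.141:19.5 0.144:19.6 0.147:19.7 0.150:19.9 0.153:20.1 0.156:19.6 0.159:20.1 0.162:19.7 0.165:19.9 0.168:19.5 0.171:19.7 0.174:19.7 0.177:19.6 0.180:19.8 0.183:19.7 0.186:19.7 0.189:20.0 0.192:19.9 0.195:19.7 0.198:19.7 
top
0.060:559.1 0.064:559.0 0.068:559.8 0.072:563.8 0.076:564.0 0.080:563.6 0.084:563.8 0.136:19.5 0.140:19.1 0.144:19.8 0.148:20.0 0.152:21.3 0.156:18.8 0.160:19.6 
False [0.5417 0.045  0.0736] [0.0855 0.7686 0.4848]
[0.5437 0.0453 0.0747] 0.009261627617389146 59.81570363044739 [ 5.4902  0.2372 -1.3814] 12.2083
```

View pics/grip.png

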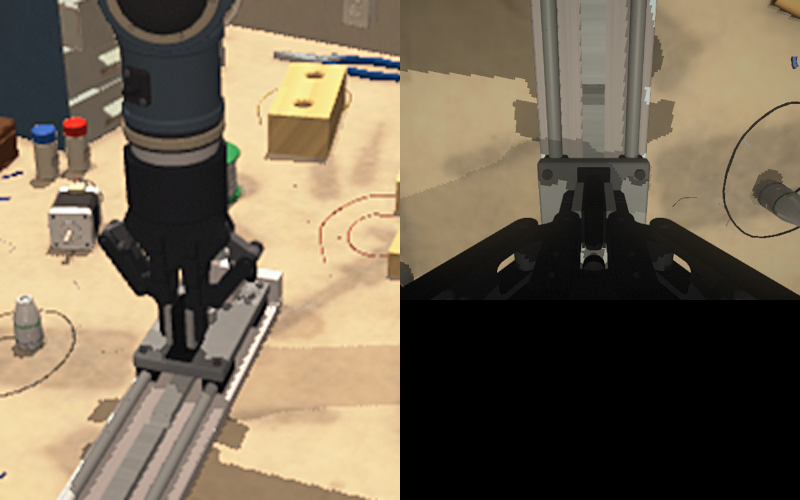

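The fin is gripped. In the wrist view the notch shows on the bar at crop (593,95). The wrist depth profile puts its middle at about 108.5 mm of travel, which is inside the stated 60–125 mm. I'll slide to just before it, then step while reading the force along the slide.

Run:
```python
from h import *
np.set_printoptions(precision=4,suppress=True)
a=np.radians(11.3); ex=np.array([np.cos(a),np.sin(a)]); ey=np.array([-np.sin(a),np.cos(a)])
p0=sense()["position"][:2]; np.save("p0.npy",p0)
z=.074
def go(v,feed): move_l([*(p0+v*ey),z],feed=feed)
go(0.001,.02); go(.098,.08); 
for v in np.arange(.100,.1086,.001):
    go(v,.02); sleep(.15); s=sense(); f=s["wrist_force"][:2]; print(f"{v:.4f} real {(s['position'][:2]-p0)@ey:.4f} lat {(s['position'][:2]-p0)@ex:.4f} Fy {f@ey:.2f} Fx {f@ex:.2f} gap {s['finger_gap']:.4f}")
print(s["time_s"])
```

```text
0.1000 real 0.0999 lat 0.0001 Fy -0.96 Fx -0.26 gap 0.0093
0.1010 real 0.1013 lat 0.0001 Fy -0.00 Fx -0.94 gap 0.0095
0.1020 real 0.1033 lat 0.0001 Fy 3.06 Fx -0.30 gap 0.0093
0.1030 real 0.1053 lat 0.0001 Fy 4.98 Fx -1.42 gap 0.0094
0.1040 real 0.1064 lat 0.0001 Fy 5.66 Fx -0.15 gap 0.0093
0.1050 real 0.1072 lat 0.0001 Fy 4.77 Fx -0.64 gap 0.0093
0.1060 real 0.1074 lat 0.0001 Fy 3.17 Fx -2.53 gap 0.0093
0.1070 real 0.1075 lat 0.0001 Fy 0.52 Fx 0.07 gap 0.0095
0.1080 real 0.1076 lat 0.0001 Fy -0.50 Fx -1.23 gap 0.0094
17.5333
```

The ball has snapped in: the carriage holds at 107.5 mm with about 0 N along the slide, after a pull of 5.7 N. I'll trim to the middle and do a last check.

Run:
```python
from h import *
np.set_printoptions(precision=4,suppress=True)
a=np.radians(11.3); ey=np.array([-np.sin(a),np.cos(a)]); p0=np.load("p0.npy")
move_l([*(p0+.1076*ey),.074],feed=.02); sleep(.3); s=sense(); print((s["position"][:2]-p0)@ey,s["wrist_force"],s["finger_gap"],s["gripper_force"],s["time_s"])
k=np.array([.5502,.0005])+.1075*ey
for n in("scene","top"):
    im,d=camera(n); w=cloud(camera_params(n),d).reshape(-1,3)
    q=w[(np.linalg.norm(w[:,:2]-k,axis=1)<.008)&(w[:,2]<.075)&(w[:,2]>.05)]; print(n,"knob",len(q),np.percentile(q[:,2],[50,90,100]) if len(q) else 0)
    q=w[(np.linalg.norm(w[:,:2]-(k-.042*ey),axis=1)<.015)&(w[:,2]<.18)]; print(n,"post top",np.percentile(q[:,2],[99,100]) if len(q) else 0)
    q=w[np.linalg.norm(w[:,:2]-[.483,-.332],axis=1)<.012]; print(n,"short top",q[:,2].max())
    if n=="scene": A=im
    else: B=im
C=np.zeros((500,800,3),np.uint8); C[:,:400]=cv2.resize(A[180:430,150:350],(400,500),interpolation=2); C[:300,400:]=cv2.resize(B,(400,300)); cv2.imwrite("pics/end.png",C[:,:,::-1])
```

```text
0.10757546610486174 [-1.163  -0.5671  6.7887] 0.009395175266243732 61.141977310180664 18.0833
scene knob 0 0
scene post top [0.1674 0.1677]
scene short top 0.08947255637014795
top knob 59 [0.0613 0.0636 0.0647]
top post top [0.1666 0.1677]
top short top 0.08866771274562923
```

View pics/end.png

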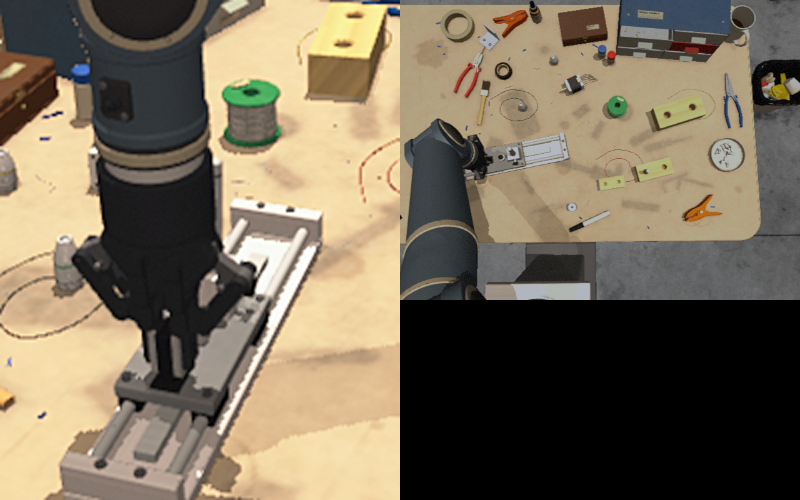

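The final view shows the fin still gripped at crop (165,380) and the post, reel, lens and short post in place. The knob has dropped about 4.3 mm (0.0656 to 0.0613 m in the top camera), which matches the ball being fully in the notch.

```bash
python3 -c "
from rig import *
print(finish_job())"
```

```text
the job is handed in; nothing more can be done
None
```

The job is handed in at about 18 s of the 64 s allowed: the long post is seated and released in the socket, the carriage is clicked into the notch at 107.5 mm of travel with the fin still gripped, and the short post, lens, coupling and reel were left alone.

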